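# Load a selector shaft into the V-block of a wear gauge

### The job

Take the plain selector shaft (not the one with gears) out of the wooden cradle, lay it in the groove of the V-block with its nose just short of the gauge's sprung roller, then push it along the groove, under the roller, until its end is firmly up against the brass stop. Press it on the stop by feel for about half a second, steadily but never hard, and don't force it in the V; then let go and leave it lying snug in the V, touching the stop, with the roller riding on it. Leave everything else on the bench as it is.

Things in the scene. Friction and masses are not known exactly. Their poses are not given: they have to be found in the camera images.
- shaft: The plain ground steel selector shaft: a rod 14 mm in diameter, 150 mm long, about 0.17 kg, both ends alike (tapered over the last 3 mm to a flat face 10 mm across; a black circlip groove 9 mm from each end); either end may go in first. At the start it lies level in one of the cradle's two notches. Origin at its middle on the axis, x along the rod.
- gauge: Shaft-wear gauge, bolted down: dark base plate 155 x 90 x 16 mm (x -60 to +95 mm); on it a bright steel V-block 100 mm long (x -50 to +50), 40 mm wide, top 55 mm above the bench, with a 90-degree groove 20 mm wide, 10 mm deep along x. Origin on the bench under the middle of the V-block; x along the groove towards the stop, z up. A shaft on both flanks has its axis at y = 0, z = 54.9 mm.
- groove_mouth (a point): Point at the open end of the V-block, where the axis of a seated shaft leaves it (gauge x = -50 mm, y = 0, z = 54.9 mm; axes as the gauge's). A shaft pushed home sticks out here by 36 to 46 mm, with nothing beneath it beyond 10 mm from the block. A shaft laid with its middle on the block's side of this point stays when let go. Force the shaft on the gauge with 45 N at most.
- bridge (a point): Middle of the top of the steel bridge over the V-block (gauge x = 40 mm, 107 mm above the bench; axes as the gauge's). Two posts 12 mm square at y = -30 and +30 mm carry a crossbar 18 mm wide along x, its underside 93 mm above the bench; a dial indicator stands on it, up to 159 mm above the bench.
- post_top (a point): Top of the block that holds the stop screw (gauge x = 75 to 90 mm, 28 mm wide, 72 mm high, with a clamp screw 8 mm higher). The point is at x = 82.5 mm, y = 0, axes as the gauge's.
- stop: The back stop: a rigid screw on the groove's line with a flat brass tip 12 mm across. Origin at the centre of the tip face, which looks to -x of the gauge; x as the gauge's. The tip is set 54 to 64 mm from the gauge's origin. Seat the shaft on this face with at least 3 N, never over 18 N. Push straight along the groove: bearing down on the shaft as well lets friction in the V take up the push.
- foot (a joint): Lift in m of the sprung measuring foot under the bridge: 0 when free, 0.003 with the shaft seated under it. It carries a free-turning brass roller, 16 mm in diameter, 12 mm wide, axle at gauge x = 40 mm, z = 66.9 mm; it hangs 3 mm lower than a seated shaft's top and is lifted by the shaft's tapered end. It bears down with 3 to 4 N, so pushing takes 4 to 13 N from here on, before the stop.
- cradle: Wooden cradle standing on the bench: base 100 x 150 x 12 mm, on it two notched cheeks across, each 10 mm thick, at x = -22 and +22 mm, their top 51 mm above the bench. Two notches, at y = -40 and +40 mm; a shaft lying in them runs along the cradle's x, its axis 50.9 mm above the bench. Origin on the bench under its middle. It does not move.
- gear_shaft: Bystander: a shaft of the same 14 mm diameter and 150 mm length carrying three dark gears up to 42 mm in diameter; lies in the other notch of the cradle. Origin at its middle, x along it. Leave it there.
- bearing: Bystander: a loose steel ball bearing, a ring 52 mm across and 15 mm high, lying flat. Origin at the centre of its underside.
- reed_cage: Bystander: a loose reed valve cage, green flange 66 x 52 mm with an aluminium wedge, 41 mm high. Origin at the centre of its underside.
Things that resemble listed ones, but are neither listed nor needed, are in the scene too. Of the things like the shaft, leave any that is orange; of the rest the smaller one is meant.

How it is judged:
On the way, in this order (a step that is already met when the one before it is completed fails the run):
1. the shaft lies along the V groove with its leading end not yet at the stop (y of shaft in the frame of gauge between -0.002 and 0.002 m and z of shaft in the frame of gauge below 0.0575 m and x of shaft in the frame of gauge above -0.075 m and angle between the x axis of shaft and the x axis of gauge, either way round below 0.04 rad and x of shaft in the frame of stop below -0.079 m), for 0.1 s.
2. the shaft is pressed against the stop with at least 3 N for 0.3 s (contact force between shaft and stop above 3 N), for 0.3 s.
At the end, for the whole second after the job is handed in: The plain shaft is at rest in the V: its end within 1.5 mm of the stop's tip, its axis within 1.5 mm of the seated line sideways and in height, within 0.02 rad of the groove's direction, the measuring foot lifted 1.5 to 4.5 mm by it (x of shaft in the frame of stop between -0.0765 and -0.0735 m and y of shaft in the frame of gauge between -0.0015 and 0.0015 m and z of shaft in the frame of gauge between 0.053 and 0.0564 m and angle between the x axis of shaft and the x axis of gauge, either way round below 0.02 rad and value of joint foot between 0.0015 and 0.0045 m and linear speed of shaft below 0.01 m/s); the robot touches nothing.
It fails at once if the shaft is pressed on the stop with more than 18 N (contact force between shaft and stop above 18 N).
It fails at once if the shaft is forced on the gauge with more than 45 N (contact force between shaft and gauge above 45 N).
It fails at once if the geared shaft is moved by more than 10 mm (distance of gear_shaft from where it was at the start of the episode above 0.01 m).
It fails at once if the bearing is moved by more than 15 mm (distance of bearing from where it was at the start of the episode above 0.015 m).
It fails at once if the reed cage is moved by more than 15 mm (distance of reed_cage from where it was at the start of the episode above 0.015 m).
It also fails if it takes over 64 s, if anything falls off the work surface, if the arm or the gripper's body presses on something with over 40 N, if the wrist force passes 120 N, or if a joint passes its speed limit or range.

### The arm

A 7-joint arm with a two-finger parallel gripper is mounted at the origin on the work surface. World frame = base frame: x ahead of the robot, y to its left, z up, the work surface at z = 0. Lengths are in m, angles in rad, forces in N, time in s.
With the tool pointing down it reaches from about 0.425 to 0.925 m from the base axis. Payload 6.8 kg.
Tool frame: the origin (TCP) lies on the mounting face of the last link; the fingertips stand 173 mm ahead of it and the grasp point (between the pads) lies 155 mm ahead of it; z points along the fingers, y is the line along which they close (so a half turn about z gives the same grasp; the last joint's range is limited). The gripper opens to 85 mm and grips with 20 to 120 N. Pads are 22 mm wide; open, the fingers measure 114 mm over their backs; the gripper's body (76 mm by 85 mm) begins 54 mm behind the grasp point. The pads swing forward as they close: fully open they stand 13 mm farther back than shut.
Start: joints at [-1.311, 0.477, 0.022, 1.555, -0.011, 1.109, -0.083], TCP at [0.243, 0.63, 0.405] pointing down, gripper open.
Joint ranges: [-2.96, 2.96], [-0.34, 2.1], [-1.41, 1.46], [0.24, 2.44], [-1.37, 4.51], [0.17, 1.92], [-2.96, 2.96]. Speed limits (rad/s): [2.39, 2.39, 3.14, 3.14, 3.14, 3.14, 3.14].

### API

Orientations are given as a rotation vector (axis times angle).
In Python, from bench import r gives the robot as it stands.
- The arm moves only by the tool carry_out, never from a script. Its argument "moves" is a list of rows, each a list of 5 numbers: the shift along the tool's x, y, z in m, then the turn about the tool's z in rad, then the finger opening in m, from 0 to 0.0854. In form: [[dx, dy, dz, roll, claw], ...]. A call has exactly 8 rows; each row is the pose to reach, as a shift and turn from the pose commanded when the call began, along the tool's axes at that moment; what a row does not reach only later rows make up. A row lasts 1/10 s, in which the tool goes at most 50 mm and 8.59 degrees, less where a joint would pass 70% of its speed; a pose out of reach is approached as far as the arm can. A call with a gripper value outside its range is refused whole. The fingers move at their own pace and stop on an object; "force" is the grip in N (left out, the last holds). Time passes only in rows, so rows that repeat a pose let the fingers close, or fill a call up. It gives the time, the measured TCP pose, the force, the opening and the grip force at its end, in the units of the state.
- r.get_obs(): the state, without advancing time (a new reading comes with each control period).
- r.grab_frame(name): name is "side" or "top"; returns the picture (400x640x3 uint8, red, green, blue); there is no depth.
- r.calibration(name): a dict with "fx", "fy", "cx", "cy" (pixels), "rvec" (rotation vector, rad) and "tvec" (3), from world to camera coordinates, as OpenCV has them. Camera axes: x right, y down, z forward; pixel columns grow to the right and rows downward; lengths in m; the calibration is good to about 2 mm. A picture is of the moment at which its call begins. calibration takes no time and is no camera call.
- r.hand_in(): hands the job in; it is judged then, once.
The state is a dict: "clock": time; "joints": joint angles; "qvel": joint speeds; "tau": joint torques, N m; "tcp_pos": TCP position; "orientation": TCP orientation; "contact_force": force on the tool from outside, world axes, zero at the start; "moment": the same for the moment, N m; "grip_width": finger opening in m; "gripper_force": force on a finger pad.
Only numpy, scipy, OpenCV 4.12 (cv2) and the standard library are available. Lean on these libraries where they do the work, as an engineer would, in place of code of your own. Each camera call takes 0.05 s, during which the arm holds its last target. There are 200 camera calls.

## Working session

There is one attempt and no reset: what is moved stays moved. The work goes in short steps, Python scripts to look and compute and a tool call to move; the robot and the scene stay as the last step left them, time stands still between calls to the robot, and variables do not carry over. Pictures are saved under pics/ and viewed, at most 13 in all, crops included, and the job is handed in when it is done.

Besides the shell and the picture viewer there is one more tool, called as a command line: name --pt "numbers of a row" for each row, then --argument value for the rest. carry_out: Moves the arm, as the interface text tells. Its arguments: {"type":"object","properties":{"moves":{"type":"array","items":{"type":"array","items":{"type":"number"}}},"force":{"type":"number"}},"required":["moves"]}

```bash
mkdir -p pics; ls
python3 - <<'E'
from bench import r
import cv2
for n in ("side","top"):
    f=r.grab_frame(n); cv2.imwrite(f"pics/{n}0.png",f[...,::-1]); print(n,r.calibration(n))
o=r.get_obs(); print({k:o[k] for k in("clock","tcp_pos","orientation","contact_force","grip_width")})
E
```

```text
pics
side {'fx': 499.27084488341717, 'fy': 499.27084488341717, 'cx': 318.6949768798483, 'cy': 205.0474756672054, 'rvec': array([ 2.15194598, -0.22234845,  0.09534889]), 'tvec': array([-0.52117472,  0.19766566,  1.12586505])}
top {'fx': 414.7697857758954, 'fy': 414.7697857758954, 'cx': 318.9534496243355, 'cy': 193.29565013322912, 'rvec': array([ 2.04114058, -2.17877205,  0.22831506]), 'tvec': array([0.13137461, 0.54496509, 0.78614336])}
{'clock': 0.1, 'tcp_pos': array([0.24261851, 0.62963634, 0.40382958]), 'orientation': array([-5.74484520e-01, -3.08841299e+00,  2.54359647e-03]), 'contact_force': array([-0.33975725, -0.23599952, -0.53386911]), 'grip_width': 0.08553417497365502}
```

View pics/side0.png

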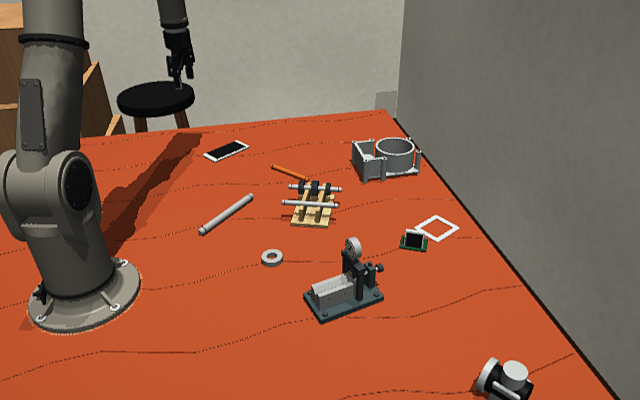

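View pics/top0.png

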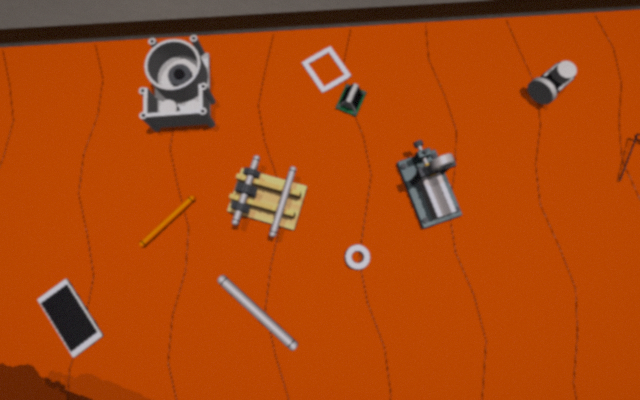

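Candidates: the plain rod in the cradle (top 282,202; side 310,203), the geared shaft (top 245,190), a longer, bigger rod on the bench (top 258,312), and an orange rod (top 167,221). By the description I choose the plain rod in the cradle. The gauge is at top (430,185) with its stop end up. I'll check the choice in a close crop.

Run:
```python
import cv2,numpy as np
s=cv2.imread("pics/side0.png");t=cv2.imread("pics/top0.png")
c=lambda im,x,y:cv2.resize(im[y:y+75,x:x+100],None,fx=4,fy=4,interpolation=cv2.INTER_CUBIC)
g=np.vstack([np.hstack([c(t,220,160),c(t,385,150-8)]),np.hstack([c(s,260,165),c(s,295,235)])])
g[300]=255;g[:,400]=255
cv2.imwrite("pics/crop1.png",g)
```

```text
(no output)
```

View pics/crop1.png

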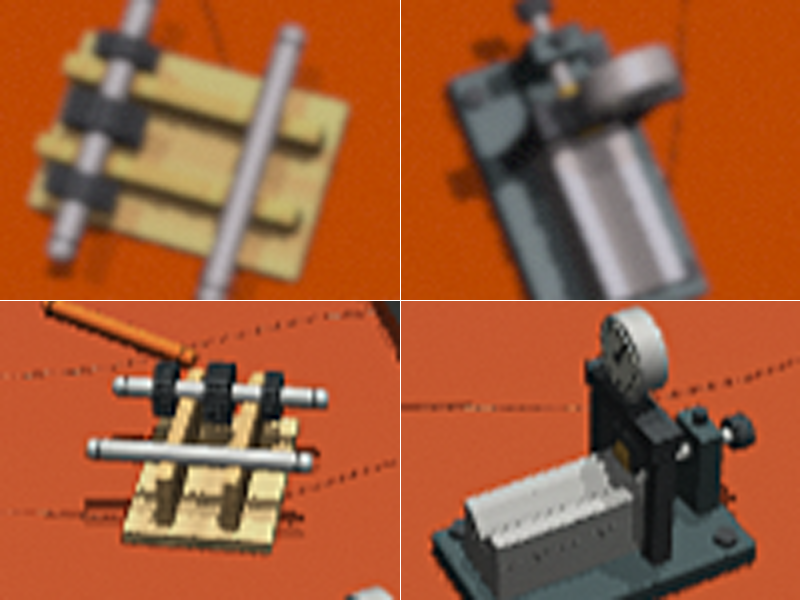

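The crop confirms it: the plain shaft with a dark circlip groove near each end lies in the right notch, its upper end at top (293,167) and its ends in side at (283,202) and (337,205). One more enlarged look will give exact pixels.

Run:
```python
import cv2,numpy as np
s=cv2.imread("pics/side0.png");t=cv2.imread("pics/top0.png")
def c(im,x,y,w,h,k):
    g=cv2.resize(im[y:y+h,x:x+w],None,fx=k,fy=k,interpolation=cv2.INTER_CUBIC)
    for i in range(0,w,10): cv2.putText(g,str(x+i),(int((i+.5)*k),8),0,.3,(255,255,255)); g[::4,int((i+.5)*k)]=255
    for i in range(0,h,10): cv2.putText(g,str(y+i),(0,int((i+.5)*k)),0,.3,(255,255,255)); g[int((i+.5)*k),::4]=255
    return g
cv2.imwrite("pics/cropA.png",np.hstack([c(t,393,138,72,92,6.5),c(t,262,155,45,92,6.5)]))
cv2.imwrite("pics/cropB.png",np.hstack([c(s,298,232,92,92,6.5),c(s,278,190,31,92,6.5)]))
```

```text
(no output)
```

View pics/cropA.png

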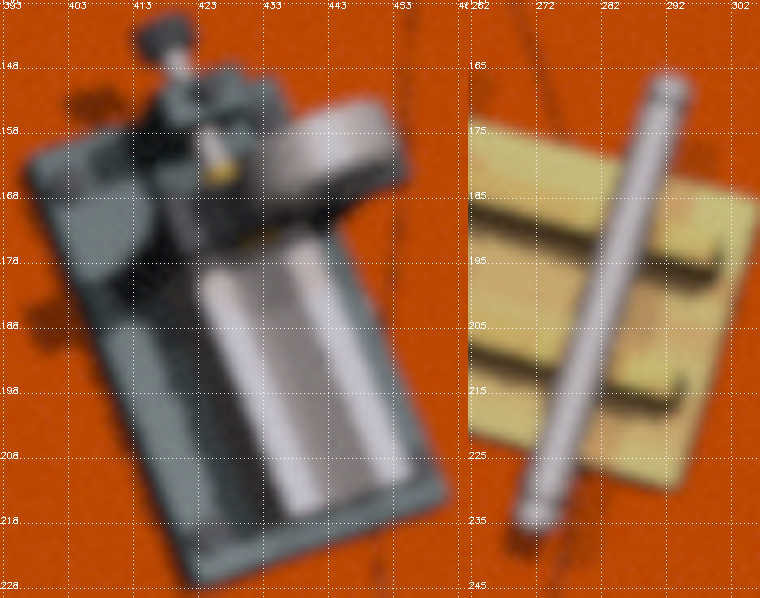

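View pics/cropB.png

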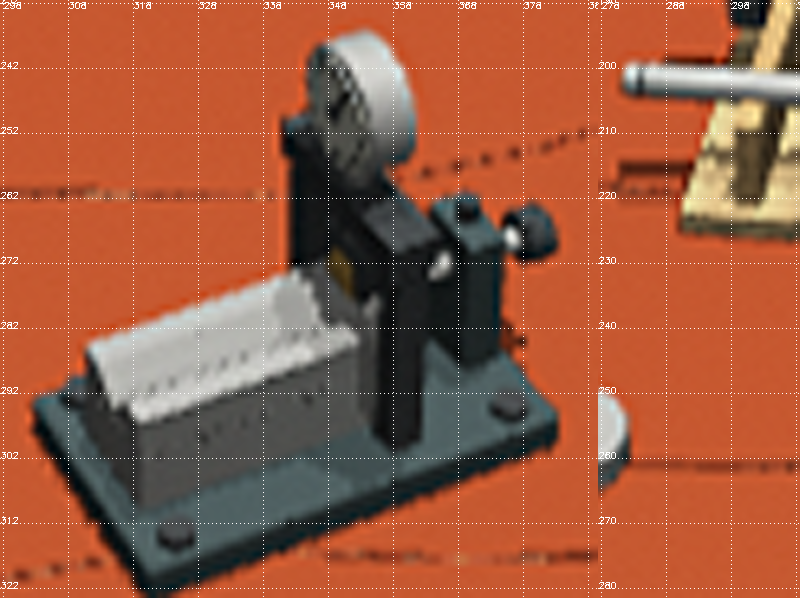

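Readings. In the top view the block's near top corners are at (436.3,217.0) and (455.6,211.7), and the plate corners at (421.7,227.5), (462.0,213.2) and (396.3,162.9). The shaft ends are at (292.9,165.6) and (271.7,236.0).

In the side view the block corners are at (311.3,284.9) and (319.0,296.4), and the plate corners at (302.9,293.5), (320.3,319.5) and (383.2,295.3). The shaft ends are at (281.6,201.6) and (337.0,204.8).

```bash
cat > h.py <<'E'
import numpy as np,cv2
from scipy.optimize import least_squares
from scipy.spatial.transform import Rotation as R
from bench import r
C={n:r.calibration(n) for n in("side","top")}
def K(c): return np.array([[c["fx"],0,c["cx"]],[0,c["fy"],c["cy"]],[0,0,1]])
def proj(n,P): c=C[n]; return cv2.projectPoints(np.float64(P).reshape(-1,1,3),c["rvec"],c["tvec"],K(c),None)[0][:,0]
def tri(ps,pt):
    M=[K(C[n])@np.c_[cv2.Rodrigues(C[n]["rvec"])[0],C[n]["tvec"]] for n in("side","top")]
    X=cv2.triangulatePoints(*M,np.float64(ps),np.float64(pt))[:,0]; return X[:3]/X[3]
def place(p,L): # p=x,y,yaw,z
    L=np.float64(L).reshape(-1,3); c,s=np.cos(p[2]),np.sin(p[2])
    return L@np.array([[c,s,0],[-s,c,0],[0,0,1]])+[p[0],p[1],p[3]]
def fit(obs,p0,freez=False):
    def f(p):
        p=p if freez else np.r_[p,p0[3]]
        return np.concatenate([(proj(n,place(p,L))-px).ravel() for n,L,px in obs])
    s=least_squares(f,p0 if freez else p0[:3],loss="soft_l1"); return s.x,s.fun.reshape(-1,2)
E
python3 - <<'E'
from h import *
np.set_printoptions(precision=4,suppress=True)
A=[(292.9,165.6),(271.7,236.0)];B=[(281.6,201.6),(337.0,204.8)]
for pr in((0,1),(1,0)):
    e=[tri(B[i],A[j]) for i,j in zip((0,1),pr)]; print(e,np.linalg.norm(e[1]-e[0]))
top=("top",[(-.05,.02,.055),(-.05,-.02,.055),(-.06,.045,.016),(-.06,-.045,.016),(.095,.045,.016)],np.array([(436.3,217),(455.6,211.7),(421.7,227.5),(462,213.2),(396.3,162.9)]))
sd=("side",[(-.05,.02,.055),(-.05,-.02,.055),(-.06,.045,.016),(-.06,-.045,.016),(.095,-.045,.016)],np.array([(311.3,284.9),(319,296.4),(302.9,293.5),(320.3,319.5),(383.2,295.3)]))
m=tri((315.1,290.7),(446,214.3));print("mouthtop",m)
for fz in(0,1):
  for y0 in (0,1.57,3.1,-1.57):
    p,f=fit([top,sd],np.r_[m[:2],y0,0],fz); 
    if np.abs(f).max()<8: print(fz,p,f.round(1).tolist())
for o in([top],[sd]): p,f=fit(o,np.r_[m[:2],p[2],0]); print(o[0][0],p)
E
```

```text
[array([0.5186, 0.1359, 0.11  ]), array([0.5625, 0.1898, 0.023 ])] 0.1114282609117236
[array([0.4715, 0.1959, 0.0513]), array([0.6125, 0.1458, 0.0536])] 0.14968390496068432
mouthtop [ 0.4932 -0.1582  0.0533]
0 [ 0.5414 -0.1453  0.2615] [[0.7, 0.4], [-0.2, -0.6], [1.0, 1.0], [0.3, 1.7], [-0.0, -1.6], [-0.4, -0.6], [0.3, -0.2], [-0.6, -1.6], [0.3, -0.3], [1.4, -0.5]]
0 [ 0.5414 -0.1453  0.2615] [[0.7, 0.4], [-0.2, -0.6], [1.0, 1.0], [0.3, 1.7], [-0.0, -1.6], [-0.4, -0.6], [0.3, -0.2], [-0.6, -1.6], [0.3, -0.3], [1.4, -0.5]]
0 [ 0.5414 -0.1453  0.2615] [[0.7, 0.4], [-0.2, -0.6], [1.0, 1.0], [0.3, 1.7], [-0.0, -1.6], [-0.4, -0.6], [0.3, -0.2], [-0.6, -1.6], [0.3, -0.3], [1.4, -0.5]]
0 [ 0.5414 -0.1453  0.2615] [[0.7, 0.4], [-0.2, -0.6], [1.0, 1.0], [0.3, 1.7], [-0.0, -1.6], [-0.4, -0.6], [0.3, -0.2], [-0.6, -1.6], [0.3, -0.3], [1.4, -0.5]]
1 [ 0.5415 -0.1449  0.2632 -0.002 ] [[0.3, 0.5], [-0.7, -0.5], [0.6, 1.0], [-0.1, 1.7], [-0.4, -1.4], [-0.3, -0.0], [0.4, 0.4], [-0.5, -1.0], [0.4, 0.3], [1.4, 0.0]]
1 [ 0.5415 -0.1449  0.2632 -0.002 ] [[0.3, 0.5], [-0.7, -0.5], [0.6, 1.0], [-0.1, 1.7], [-0.4, -1.4], [-0.3, -0.0], [0.4, 0.4], [-0.5, -1.0], [0.4, 0.3], [1.4, 0.0]]
1 [ 0.5415 -0.1449  0.2632 -0.002 ] [[0.3, 0.5], [-0.7, -0.5], [0.6, 1.0], [-0.1, 1.7], [-0.4, -1.4], [-0.3, -0.0], [0.4, 0.4], [-0.5, -1.0], [0.4, 0.3], [1.4, 0.0]]
1 [ 0.5415 -0.1449  0.2632 -0.002 ] [[0.3, 0.5], [-0.7, -0.5], [0.6, 1.0], [-0.1, 1.7], [-0.4, -1.4], [-0.3, -0.0], [0.4, 0.4], [-0.5, -1.0], [0.4, 0.3], [1.4, 0.0]]
top [ 0.542  -0.1445  0.2633]
side [ 0.5407 -0.1467  0.2646]
```

Shaft: measured axis height is 51–53 mm (text 50.9) and length 149.7 mm (150), so it agrees. The gauge fit also agrees: the mouth top comes out at 53 mm against 55. Next I refine the gauge yaw from the groove edges and compute the reach.

```bash
cat >> h.py <<'E'
def back(n,px,z):
    c=C[n]; Rm=cv2.Rodrigues(c["rvec"])[0]; d=Rm.T@np.linalg.solve(K(c),[px[0],px[1],1]); o=-Rm.T@c["tvec"]; return o+d*(z-o[2])/d[2]
def goto(x,y,z,yaw,o=None):
    "shift+roll (tool axes) bringing the grasp point to x,y,z with tool x along yaw (or opposite)"
    o=o or r.get_obs(); T=R.from_rotvec(o["orientation"]).as_matrix()
    d=T.T@(np.array([x,y,z])-(o["tcp_pos"]+T[:,2]*.155))
    cur=np.arctan2(T[1,0],T[0,0]); w=(yaw-cur+np.pi/2)%np.pi-np.pi/2
    return d.round(4),round(-w,4),"toolx yaw",cur.round(3)
E
python3 - <<'E'
from h import *
np.set_printoptions(precision=4,suppress=True)
for a,b in(((436,217),(423.3,181.3)),((455.6,211.7),(442.5,173.6))):
    a,b=back("top",a,.055),back("top",b,.055); d=b-a; print(a,b,np.arctan2(d[1],d[0]))
print(goto(.4996,.186,.15,-.3415)); print(r.get_obs()["joints"])
E
```

```text
[ 0.4888 -0.1368  0.055 ] [ 0.5642 -0.12    0.055 ] 0.2195661307272673
[ 0.497  -0.1777  0.055 ] [ 0.5778 -0.1614  0.055 ] 0.19854990043058682
(array([-0.3993, -0.3211,  0.0994]), np.float64(-0.0263), 'toolx yaw', np.float64(2.774))
[-1.3111  0.4777  0.0223  1.5563 -0.0115  1.1093 -0.0831]
```

carry_out --pt "-0.035 -0.028 0.0 0 0.045" --pt "-0.07 -0.056 0.0 0 0.045" --pt "-0.115 -0.092 0.01 0 0.045" --pt "-0.15 -0.12 0.02 0 0.045" --pt "-0.185 -0.148 0.03 0 0.045" --pt "-0.22 -0.176 0.04 0 0.045" --pt "-0.255 -0.204 0.05 -0.013 0.045" --pt "-0.29 -0.232 0.06 -0.026 0.045" --force 80

```text
clock: 0.9
tcp_pos: [0.4304, 0.3073, 0.3442]
orientation: [-0.533, -3.096, 0.0]
contact_force: [1.0, 0.5, -0.2]
grip_width: 0.0448
gripper_force: 0.0
```

Run:
```python
from h import *
np.set_printoptions(precision=4,suppress=True)
print(goto(.4996,.186,.11,-.3415))
for p in((421.7,227.5),(462,213.2),(396.3,162.9)):print(back("top",p,.016),back("top",p,0))
for p in((302.9,293.5),(320.3,319.5),(383.2,295.3)):print(back("side",p,.016))
for p in((311.3,284.9),(319,296.4)):print(back("side",p,.055))
```

```text
(array([-0.1058, -0.0911,  0.0792]), np.float64(0.0003), 'toolx yaw', np.float64(2.8))
[ 0.474  -0.1155  0.016 ] [ 0.4758 -0.1195  0.    ]
[ 0.4986 -0.204   0.016 ] [ 0.5009 -0.2097  0.    ]
[ 0.6178 -0.0769  0.016 ] [ 0.6223 -0.0803  0.    ]
[ 0.4722 -0.1224  0.016 ]
[ 0.4943 -0.2048  0.016 ]
[ 0.6413 -0.1649  0.016 ]
[ 0.4884 -0.141   0.055 ]
[ 0.4976 -0.1781  0.055 ]
```

carry_out --pt "-0.035 -0.03 0.025 0 0.045" --pt "-0.07 -0.06 0.05 0 0.045" --pt "-0.106 -0.091 0.075 0 0.045" --pt "-0.106 -0.091 0.09 0 0.045" --pt "-0.106 -0.091 0.105 0 0.045" --pt "-0.106 -0.091 0.12 0 0.045" --pt "-0.106 -0.091 0.13 0 0.045" --pt "-0.106 -0.091 0.137 0 0.045"

```text
clock: 1.7
tcp_pos: [0.499, 0.1878, 0.2068]
orientation: [-0.534, -3.095, 0.001]
contact_force: [-0.4, 0.1, 0.1]
grip_width: 0.0451
gripper_force: 0.0
```

Run:
```python
from h import *
np.set_printoptions(precision=4,suppress=True)
print(goto(.4996,.186,.051,-.3415), r.get_obs()["contact_force"])
f=r.grab_frame("top")[...,::-1];g=r.grab_frame("side")[...,::-1]
c=lambda im,x,y:cv2.resize(im[y:y+120,x:x+80],None,fx=5,fy=5,interpolation=cv2.INTER_CUBIC)
cv2.imwrite("pics/d.png",np.hstack([c(f,240,150),c(g,260,130)]))
```

```text
(array([-0.0013, -0.0014,  0.0008]), np.float64(-0.0001), 'toolx yaw', np.float64(2.8)) [-0.3773  0.0983  0.0929]
```

View pics/d.png

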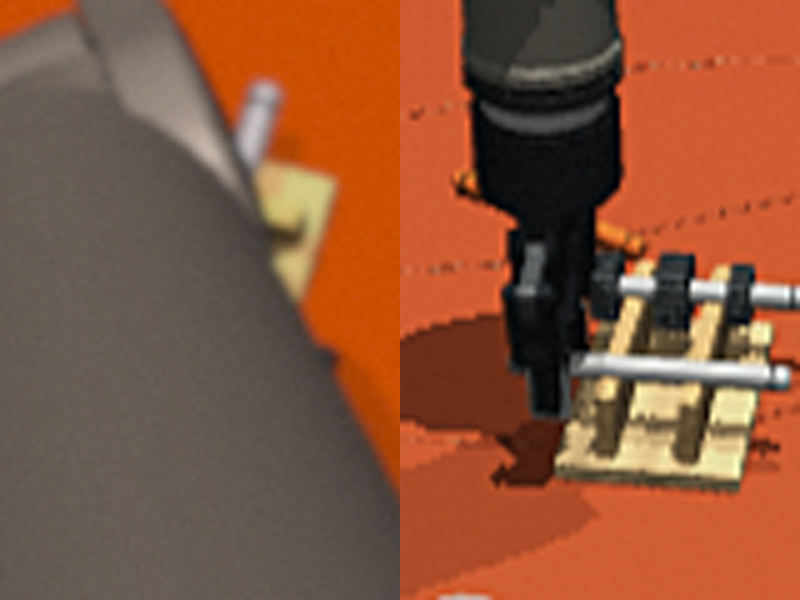

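The fingers straddle the shaft's near end (side about (370,205)), clear of the cheek. Now I close and lift.

carry_out --pt "-0.001 -0.001 0.001 0 0" --pt "-0.001 -0.001 0.001 0 0" --pt "-0.001 -0.001 0.001 0 0" --pt "-0.001 -0.001 0.001 0 0" --pt "-0.001 -0.001 0.001 0 0" --pt "-0.001 -0.001 0.001 0 0" --pt "-0.001 -0.001 0.0 0 0" --pt "-0.001 -0.001 -0.005 0 0" --force 80

```text
clock: 2.6
tcp_pos: [0.4992, 0.1864, 0.2121]
orientation: [-0.534, -3.094, 0.002]
contact_force: [-0.1, 0.3, -2.1]
grip_width: 0.0119
gripper_force: 78.0
```

carry_out --pt "0 0 -0.01 0 0" --pt "0 0 -0.025 0 0" --pt "0 0 -0.045 0 0" --pt "0 0 -0.065 0 0" --pt "0 0 -0.085 0 0" --pt "0 0 -0.1 0 0" --pt "0 0 -0.11 0 0" --pt "0 0 -0.11 0 0"

```text
clock: 3.4
tcp_pos: [0.5001, 0.1866, 0.3241]
orientation: [0.534, 3.094, 0.002]
contact_force: [-1.3, -0.7, -3.1]
grip_width: 0.012
gripper_force: 78.0
```

Run:
```python
from h import *
np.set_printoptions(precision=4,suppress=True)
G=[.5414,-.1453,.258,0]
t=place(G,[-.11,0,0])[0];print(t,goto(t[0],t[1],.16,G[2]),r.get_obs()["moment"],r.get_obs()["joints"])
```

```text
[ 0.435  -0.1734  0.    ] (array([-0.0592, -0.3612,  0.0086]), np.float64(-0.5999), 'toolx yaw', np.float64(2.8)) [-0.0128  0.0581  0.0186] [-0.607   0.3432  0.1625  1.9807 -0.0748  0.821   0.826 ]
```

carry_out --pt "-0.004 -0.024 -0.01 -0.05 0" --pt "-0.012 -0.07 -0.02 -0.12 0" --pt "-0.02 -0.12 -0.02 -0.2 0" --pt "-0.028 -0.17 -0.02 -0.28 0" --pt "-0.036 -0.22 -0.02 -0.37 0" --pt "-0.044 -0.27 -0.02 -0.45 0" --pt "-0.052 -0.315 -0.02 -0.53 0" --pt "-0.059 -0.35 -0.02 -0.6 0"

```text
clock: 4.2
tcp_pos: [0.4364, -0.1659, 0.342]
orientation: [0.405, -3.114, 0.0]
contact_force: [0.9, -0.4, -1.2]
grip_width: 0.0116
gripper_force: 78.2
```

carry_out --pt "0 0 0.01 0 0" --pt "0 0 0.02 0 0" --pt "0 0 0.03 0 0" --pt "0 0 0.03 0 0" --pt "0 0 0.03 0 0" --pt "0 0 0.03 0 0" --pt "0 0 0.03 0 0" --pt "0 0 0.03 0 0"

```text
clock: 5.0
tcp_pos: [0.4383, -0.1628, 0.313]
orientation: [-0.405, 3.115, -0.0]
contact_force: [0.6, -0.4, -2.3]
grip_width: 0.012
gripper_force: 78.3
```

Run:
```python
from h import *
np.set_printoptions(precision=4,suppress=True)
G=[.5414,-.1453,.258,0]
t=place(G,[-.11,0,0])[0];print(t,goto(t[0],t[1],.10,G[2]),r.get_obs()["contact_force"])
f=r.grab_frame("top")[...,::-1];g=r.grab_frame("side")[...,::-1]
c=lambda im,x,y:cv2.resize(im[y:y+100,x:x+66],None,fx=6,fy=6,interpolation=cv2.INTER_CUBIC)
cv2.imwrite("pics/e.png",np.hstack([c(f,400,135),c(g,290,222)]))
```

```text
[ 0.435  -0.1734  0.    ] (array([ 0.006 , -0.0093,  0.058 ]), np.float64(0.0005), 'toolx yaw', np.float64(-2.883)) [ 0.6482 -0.4122 -2.3262]
```

View pics/e.png

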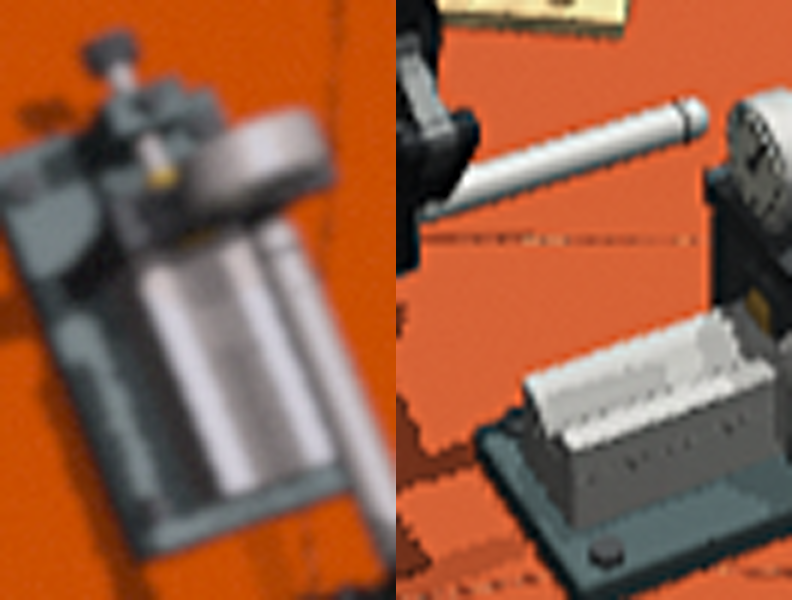

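The shaft is held roughly level and parallel to the groove. Its nose is at top (445.2,173.2) and side (341.0,241.2). I compare the nose with where the arm says it should be.

Run:
```python
from h import *
np.set_printoptions(precision=4,suppress=True)
n=tri((341,241.2),(445.2,173.2)); o=r.get_obs(); T=R.from_rotvec(o["orientation"]).as_matrix()
g=o["tcp_pos"]+T[:,2]*.155; u=-T[:,0]; print("nose",n,"grasp",g,"u",u,"pred",g+.12*u,"along",(n-g)@u)
print("mouth",tri((314.8,290.5),(445.8,213.4)))
# axis line in both views: second point along shaft
a=(400+375/6-.5,135+500/6-.5); print(a)
for s in(0,.03,.06,.09,.12): print(s,proj("top",g+s*u),proj("side",g+s*u))
G=[.5414,-.1453,.258,0]
for x in(-.05,.0,.03): print(x,proj("top",place(G,[[x,.01,.055],[x,-.01,.055],[x,.02,.055],[x,-.02,.055]])).round(1).tolist())
```

```text
nose [ 0.5536 -0.1341  0.1556] grasp [ 0.4383 -0.1629  0.1579] u [0.9668 0.2554 0.0005] pred [ 0.5543 -0.1323  0.158 ] along 0.11885503011123427
mouth [ 0.4936 -0.1578  0.0537]
(462.0, 217.83333333333331)
0 [[470.4574 235.4374]] [[286.7621 257.1067]]
0.03 [[463.8144 219.3258]] [[300.7962 252.6086]]
0.06 [[457.2795 203.4765]] [[314.5283 248.2073]]
0.09 [[450.8501 187.883 ]] [[327.9681 243.8998]]
0.12 [[444.5237 172.5394]] [[341.1247 239.6829]]
-0.05 [[441.6, 215.8], [450.8, 212.7], [437.0, 217.3], [455.4, 211.1]]
0.0 [[432.4, 192.8], [441.5, 189.8], [427.8, 194.4], [446.0, 188.3]]
0.03 [[426.9, 179.3], [436.0, 176.3], [422.4, 180.8], [440.5, 174.8]]
```

carry_out --pt "0.006 -0.009 0.0 0 0" --pt "0.006 -0.009 0.015 0 0" --pt "0.006 -0.009 0.03 0 0" --pt "0.006 -0.009 0.045 0 0" --pt "0.006 -0.009 0.06 0 0" --pt "0.006 -0.009 0.075 0 0" --pt "0.006 -0.009 0.085 0 0" --pt "0.006 -0.009 0.091 0 0"

```text
clock: 5.9
tcp_pos: [0.4343, -0.1737, 0.221]
orientation: [0.403, -3.115, -0.0]
contact_force: [-0.0, 0.3, -1.8]
grip_width: 0.012
gripper_force: 78.3
```

Run:
```python
from h import *
np.set_printoptions(precision=4,suppress=True)
G=[.5414,-.1453,.258,0]
t=place(G,[-.09,0,0])[0];print(goto(t[0],t[1],.0549,G[2]),r.get_obs()["contact_force"])
f=r.grab_frame("top")[...,::-1];g=r.grab_frame("side")[...,::-1]
c=lambda im,x,y:cv2.resize(im[y:y+100,x:x+66],None,fx=6,fy=6,interpolation=cv2.INTER_CUBIC)
cv2.imwrite("pics/f.png",np.hstack([c(f,400,135),c(g,290,232)]))
```

```text
(array([-0.0209,  0.0001,  0.0111]), np.float64(-0.0005), 'toolx yaw', np.float64(-2.884)) [-0.0119  0.2561 -1.8475]
```

View pics/f.png

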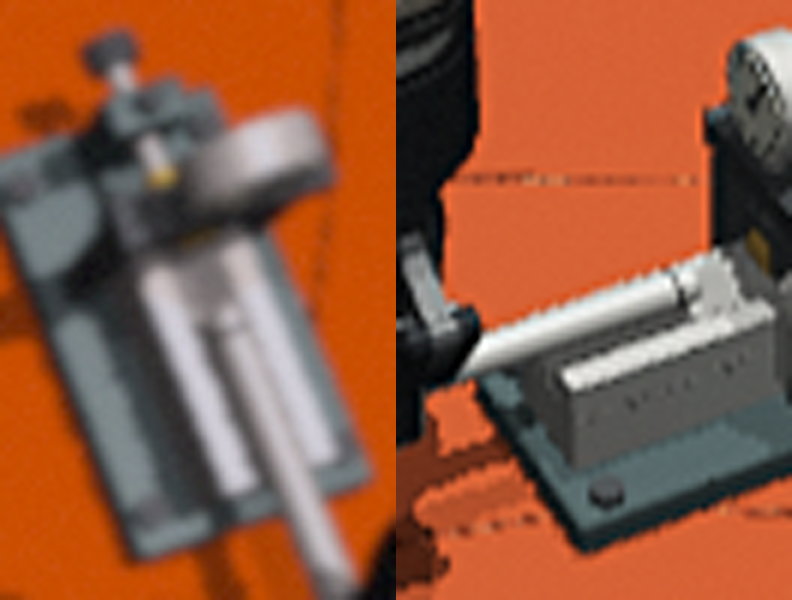

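Run:
```python
from h import *
np.set_printoptions(precision=4,suppress=True)
f=r.grab_frame("top").astype(int)
G=[.5414,-.1453,.258,0]
# brightness/edge profile across the groove at several gauge x, at height .055 (flats) 
for x in(-.045,-.035,-.025,-.015,-.005):
    ys=np.arange(-.026,.0261,.001); P=proj("top",place(G,[[x,y,.055] for y in ys])).astype(np.float32)
    v=cv2.remap(f.sum(2).astype(np.float32)/3,P[:,0].reshape(1,-1),P[:,1].reshape(1,-1),cv2.INTER_CUBIC)[0]
    print(x,v.round().astype(int).tolist())
a=proj("top",place(G,[[-.03,0,.055],[-.03,.01,.055],[-.03,0,.066]]));print(a[1]-a[0],a[2]-a[0])
```

```text
-0.045 [99, 106, 114, 130, 146, 168, 183, 196, 204, 207, 209, 207, 203, 197, 187, 179, 176, 178, 184, 191, 196, 198, 195, 185, 173, 157, 143, 121, 106, 92, 84, 85, 94, 112, 135, 154, 176, 188, 199, 205, 207, 205, 198, 189, 170, 146, 120, 90, 70, 54, 51, 48, 47]
-0.035 [123, 129, 135, 148, 161, 176, 190, 199, 207, 209, 210, 208, 203, 198, 190, 182, 177, 179, 184, 192, 197, 198, 194, 184, 172, 155, 142, 125, 108, 93, 83, 84, 96, 114, 140, 160, 181, 195, 205, 210, 209, 208, 202, 190, 171, 145, 122, 94, 75, 57, 51, 48, 48]
-0.025 [125, 129, 137, 149, 165, 178, 192, 199, 207, 210, 210, 209, 205, 198, 189, 181, 177, 178, 184, 191, 195, 196, 192, 183, 173, 158, 141, 126, 108, 94, 82, 79, 87, 102, 127, 150, 174, 189, 200, 208, 209, 208, 202, 189, 175, 148, 126, 96, 72, 57, 49, 49, 46]
-0.015 [124, 129, 136, 146, 161, 175, 190, 200, 207, 209, 209, 209, 206, 198, 190, 182, 178, 179, 184, 191, 197, 197, 194, 185, 172, 157, 139, 125, 106, 93, 85, 87, 103, 126, 151, 175, 189, 203, 206, 210, 210, 207, 203, 189, 175, 151, 122, 96, 72, 60, 52, 52, 51]
-0.005 [122, 127, 137, 146, 162, 176, 189, 199, 206, 209, 208, 207, 205, 198, 189, 179, 175, 177, 182, 188, 194, 196, 194, 188, 173, 159, 141, 126, 108, 91, 82, 78, 86, 103, 123, 148, 169, 190, 200, 207, 210, 208, 202, 191, 171, 150, 120, 95, 70, 58, 49, 47, 48]
[-4.5835  1.5418] [ 1.5794 -1.0041]
```

The profiles across the groove match all along it, so the shaft is parallel and, allowing for its height, centred to about 1 mm. Forward, then down.

carry_out --pt "0 0 0.002 0 0" --pt "-0.003 0 0.004 0 0" --pt "-0.007 0 0.005 0 0" --pt "-0.011 0 0.005 0 0" --pt "-0.015 0 0.005 0 0" --pt "-0.018 0 0.005 0 0" --pt "-0.0205 0 0.005 0 0" --pt "-0.0205 0 0.005 0 0"

```text
clock: 6.85
tcp_pos: [0.4548, -0.1678, 0.2167]
orientation: [-0.405, 3.115, -0.0]
contact_force: [1.1, 0.2, -1.9]
grip_width: 0.0118
gripper_force: 78.3
```

carry_out --pt "0 0 0.001 0 0" --pt "0 0 0.002 0 0" --pt "0 0 0.003 0 0" --pt "0 0 0.003 0 0" --pt "0 0 0.003 0 0" --pt "0 0 0.003 0 0" --pt "0 0 0.003 0 0" --pt "0 0 0.003 0 0"

```text
clock: 7.65
tcp_pos: [0.4544, -0.168, 0.2137]
orientation: [-0.405, 3.115, 0.0]
contact_force: [1.0, -0.1, -1.6]
grip_width: 0.0117
gripper_force: 78.3
```

Run:
```python
from h import *
np.set_printoptions(precision=4,suppress=True)
G=[.5414,-.1453,.258,0]
t=place(G,[-.09,0,0])[0];o=r.get_obs();print(goto(t[0],t[1],.0549,G[2]),o["contact_force"],o["moment"])
```

```text
(array([ 0.0002, -0.0003,  0.0038]), np.float64(0.0002), 'toolx yaw', np.float64(-2.883)) [ 1.0126 -0.0666 -1.5835] [-0.0483  0.0853 -0.0035]
```

carry_out --pt "0 0 0.0003 0 0" --pt "0 0 0.0006 0 0" --pt "0 0 0.001 0 0" --pt "0 0 0.0014 0 0" --pt "0 0 0.0018 0 0" --pt "0 0 0.002 0 0" --pt "0 0 0.002 0 0" --pt "0 0 0.002 0 0"

```text
clock: 8.45
tcp_pos: [0.4546, -0.1682, 0.2119]
orientation: [-0.404, 3.115, -0.001]
contact_force: [-1.1, -2.6, 2.9]
grip_width: 0.0118
gripper_force: 78.9
```

It touches the +y flank about 2 mm high, so I shift to -y and continue.

carry_out --pt "0 -0.0005 0 0 0" --pt "0 -0.001 0.0 0 0" --pt "0 -0.0015 0.0 0 0" --pt "0 -0.0015 0.0 0 0" --pt "0 -0.0015 0.0003 0 0" --pt "0 -0.0015 0.0006 0 0" --pt "0 -0.0015 0.0008 0 0" --pt "0 -0.0015 0.0008 0 0"

```text
clock: 9.25
tcp_pos: [0.4549, -0.1694, 0.211]
orientation: [-0.404, 3.115, 0.0]
contact_force: [0.2, -0.1, 3.7]
grip_width: 0.0121
gripper_force: 78.8
```

carry_out --pt "0 0 0 0 0.02" --pt "0 0 0 0 0.02" --pt "0 0 0 0 0.03" --pt "0 0 0 0 0.04" --pt "0 0 0 0 0.04" --pt "0 0 0 0 0.04" --pt "0 0 0 0 0.04" --pt "0 0 0 0 0.04"

```text
clock: 10.05
tcp_pos: [0.4548, -0.1694, 0.2109]
orientation: [0.404, -3.115, -0.0]
contact_force: [-0.2, 0.4, 0.8]
grip_width: 0.04
gripper_force: 0.0
```

Run:
```python
from h import *
o=r.get_obs();print(o["tcp_pos"],o["contact_force"])
f=r.grab_frame("top")[...,::-1];g=r.grab_frame("side")[...,::-1]
c=lambda im,x,y:cv2.resize(im[y:y+100,x:x+66],None,fx=6,fy=6,interpolation=cv2.INTER_CUBIC)
cv2.imwrite("pics/g.png",np.hstack([c(f,410,150),c(g,290,232)]))
```

```text
[ 0.4548137  -0.16940366  0.21088515] [-0.20577905  0.37961943  0.8084797 ]
```

View pics/g.png

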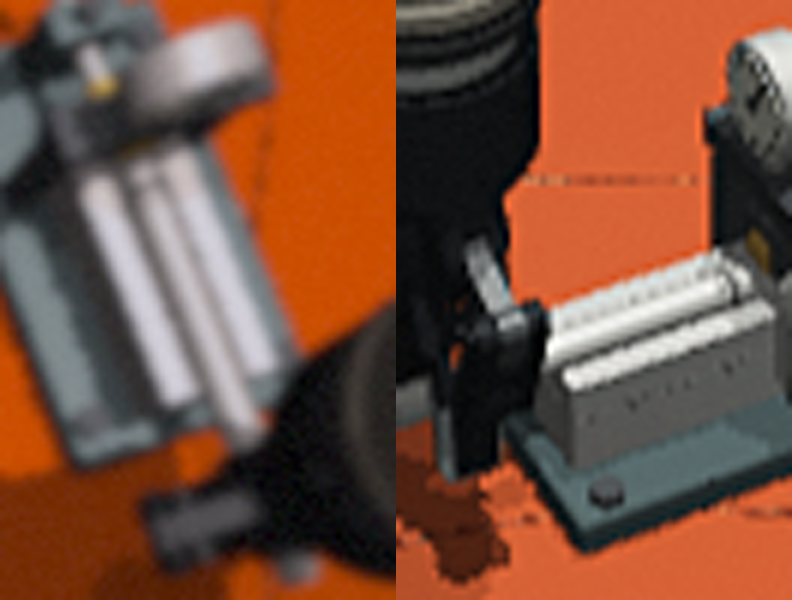

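The shaft lies in the V with its nose just short of the roller (side about (345,280)). Next I back off past its rear end and close the fingers to push on the end face.

carry_out --pt "0.005 0 0 0 0.04" --pt "0.018 0 0 0 0.04" --pt "0.034 0 0 0 0.04" --pt "0.048 0 0 0 0.04" --pt "0.053 0 0 0 0.04" --pt "0.053 0 0 0 0" --pt "0.053 0 0 0 0" --pt "0.053 0 0 0 0"

```text
clock: 10.95
tcp_pos: [0.4043, -0.1828, 0.211]
orientation: [-0.405, 3.114, -0.0]
contact_force: [-0.9, -0.5, -0.0]
grip_width: 0.0003
gripper_force: 0.0
```

carry_out --pt "0 0 0 0 0" --pt "0 0 0 0 0" --pt "0 0 0 0 0" --pt "-0.001 0 0 0 0" --pt "-0.002 0 0 0 0" --pt "-0.003 0 0 0 0" --pt "-0.004 0 0 0 0" --pt "-0.005 0 0 0 0" --force 30

```text
clock: 11.75
tcp_pos: [0.4085, -0.1816, 0.2109]
orientation: [0.405, -3.115, -0.0]
contact_force: [-1.2, 0.3, -1.0]
grip_width: -0.0003
gripper_force: 0.0
```

```bash
cat >> h.py <<'E'
def st():
    o=r.get_obs(); T=R.from_rotvec(o["orientation"]).as_matrix(); u=-T[:,0]; G=np.array([.5414,-.1453,0])
    print("t",o["clock"],"gx",((o["tcp_pos"]-G)@[np.cos(.258),np.sin(.258),0]).round(4),"gy",((o["tcp_pos"]-G)@[-np.sin(.258),np.cos(.258),0]).round(4),"Falong",(o["contact_force"]@u).round(2),"F",o["contact_force"].round(2),o["grip_width"].round(4))
E
python3 -c "
from h import *
st()"
```

```text
Traceback (most recent call last):
  File "h.py", line 29, in st
    print("t",o["clock"],"gx",((o["tcp_pos"]-G)@[np.cos(.258),np.sin(.258),0]).round(4),"gy",((o["tcp_pos"]-G)@[-np.sin(.258),np.cos(.258),0]).round(4),"Falong",(o["contact_force"]@u).round(2),"F",o["contact_force"].round(2),o["grip_width"].round(4))
                                                                                                                                                                                                                                 ^^^^^^^^^^^^^^^^^^^^^
AttributeError: 'float' object has no attribute 'round'
```

```bash
sed -i 's/o\["grip_width"\].round(4)/o["grip_width"]/' h.py
```

carry_out --pt "-0.001 0 0 0 0" --pt "-0.002 0 0 0 0" --pt "-0.003 0 0 0 0" --pt "-0.004 0 0 0 0" --pt "-0.005 0 0 0 0" --pt "-0.006 0 0 0 0" --pt "-0.007 0 0 0 0" --pt "-0.008 0 0 0 0"

```text
clock: 12.55
tcp_pos: [0.4162, -0.1796, 0.2109]
orientation: [0.404, -3.115, -0.0]
contact_force: [-0.1, 0.3, -0.3]
grip_width: -0.0001
gripper_force: 0.0
```

carry_out --pt "-0.0005 0 0 0 0" --pt "-0.001 0 0 0 0" --pt "-0.0015 0 0 0 0" --pt "-0.002 0 0 0 0" --pt "-0.0025 0 0 0 0" --pt "-0.003 0 0 0 0" --pt "-0.0035 0 0 0 0" --pt "-0.004 0 0 0 0"

```text
clock: 13.35
tcp_pos: [0.42, -0.1786, 0.2109]
orientation: [0.404, -3.115, -0.0]
contact_force: [-1.7, 0.1, -0.4]
grip_width: -0.0
gripper_force: 1.1
```

```bash
python3 -c "
from h import *
st()"
```

```text
t 13.35 gx -0.1259 gy -0.0012 Falong -1.62 F [-1.69  0.07 -0.41] -1.1430298916702552e-05
```

carry_out --pt "-0.0005 0 0 0 0" --pt "-0.001 0 0 0 0" --pt "-0.0015 0 0 0 0" --pt "-0.002 0 0 0 0" --pt "-0.0025 0 0 0 0" --pt "-0.003 0 0 0 0" --pt "-0.0035 0 0 0 0" --pt "-0.004 0 0 0 0"

```text
clock: 14.15
tcp_pos: [0.4225, -0.1779, 0.2106]
orientation: [0.403, -3.113, -0.001]
contact_force: [-7.5, -3.2, 2.9]
grip_width: -0.0001
gripper_force: 4.0
```

Run:
```python
from h import *
st()
f=r.grab_frame("top")[...,::-1];g=r.grab_frame("side")[...,::-1]
c=lambda im,x,y,w,h,k:cv2.resize(im[y:y+h,x:x+w],None,fx=k,fy=k,interpolation=cv2.INTER_CUBIC)
cv2.imwrite("pics/i.png",np.hstack([c(f,410,140,66,75,6),c(g,290,252,66,75,6)]))
```

```text
t 14.15 gx -0.1233 gy -0.0012 Falong -8.06 F [-7.49 -3.16  2.89] -6.867049395259219e-05
```

View pics/i.png

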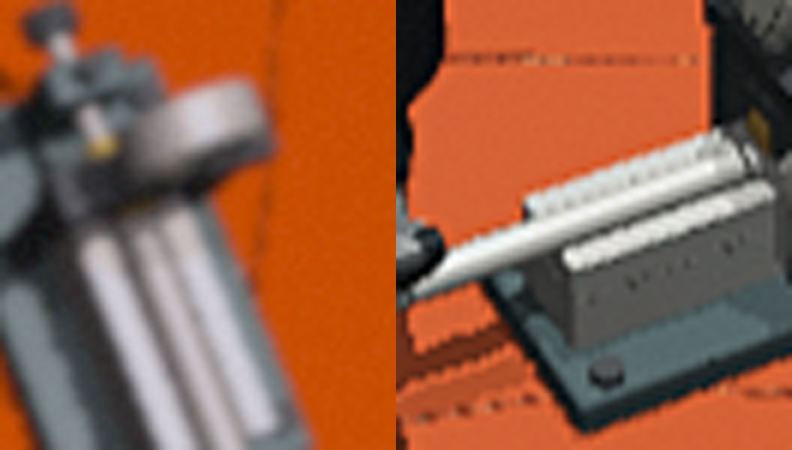

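The roller is being met (nose at side about (351,279), 8 N). I push on gently.

carry_out --pt "-0.0003 0 0 0 0" --pt "-0.0006 0 0 0 0" --pt "-0.0009 0 0 0 0" --pt "-0.0012 0 0 0 0" --pt "-0.0015 0 0 0 0" --pt "-0.0018 0 0 0 0" --pt "-0.0021 0 0 0 0" --pt "-0.0024 0 0 0 0"

```text
clock: 15.05
tcp_pos: [0.4233, -0.1778, 0.2102]
orientation: [0.4, -3.109, -0.002]
contact_force: [-10.6, -3.8, 3.6]
grip_width: -0.0001
gripper_force: 5.9
```

```bash
python3 -c "
from h import *
st()"
```

```text
t 15.05 gx -0.1224 gy -0.0013 Falong -11.28 F [-10.62  -3.85   3.65] -0.00010180055023040943
```

carry_out --pt "-0.0003 0 0 0 0" --pt "-0.0006 0 0 0 0" --pt "-0.0009 0 0 0 0" --pt "-0.0012 0 0 0 0" --pt "-0.0012 0 0 0 0" --pt "-0.0012 0 0 0 0" --pt "-0.0012 0 0 0 0" --pt "-0.0012 0 0 0 0"

```text
clock: 15.85
tcp_pos: [0.4244, -0.1775, 0.2101]
orientation: [0.4, -3.109, -0.002]
contact_force: [-10.6, -3.5, 4.2]
grip_width: -0.0001
gripper_force: 6.0
```

```bash
python3 -c "
from h import *
st()"
```

```text
t 15.85 gx -0.1214 gy -0.0013 Falong -11.15 F [-10.58  -3.52   4.18] -0.00011374033628329698
```

carry_out --pt "0 0 -0.0003 0 0" --pt "-0.0003 0 -0.0006 0 0" --pt "-0.0006 0 -0.0008 0 0" --pt "-0.0009 0 -0.0008 0 0" --pt "-0.0012 0 -0.0008 0 0" --pt "-0.0015 0 -0.0008 0 0" --pt "-0.0018 0 -0.0008 0 0" --pt "-0.0021 0 -0.0008 0 0"

```text
clock: 16.65
tcp_pos: [0.4271, -0.1768, 0.2111]
orientation: [0.401, -3.111, -0.002]
contact_force: [-9.6, -3.5, 2.8]
grip_width: 0.0
gripper_force: 4.9
```

```bash
python3 -c "
from h import *
st()"
```

```text
t 16.65 gx -0.1185 gy -0.0013 Falong -10.2 F [-9.61 -3.5   2.79] 2.8138772455752266e-05
```

```bash
python3 -c "
from h import *
for X,Y in((222,182),(226,182),(222,175),(222,172)):
  for z in(.055,.061):
    p=back('top',(X/6.5-.5+393,Y/6.5-.5+138),z)-[.5414,-.1453,0]; print(X,Y,z,p[0]*np.cos(.258)+p[1]*np.sin(.258),-p[0]*np.sin(.258)+p[1]*np.cos(.258))
"
```

```text
222 182 0.055 0.05764250964750236 -0.0003278454557172298
222 182 0.061 0.05652020824524086 0.0017293597715821122
226 182 0.055 0.05723721964342966 -0.0015353552074254904
226 182 0.061 0.05611785272838905 0.0005305929493805601
222 175 0.055 0.05979945846038604 -0.0011828304695911604
222 175 0.061 0.05866153975036047 0.0008805652449444396
222 172 0.055 0.0607246139723519 -0.0015495494633423548
222 172 0.061 0.05957999670820491 0.0005165014664464691
```

carry_out --pt "-0.0005 0 -0.0003 0 0" --pt "-0.001 0 -0.0005 0 0" --pt "-0.0015 0 -0.0005 0 0" --pt "-0.002 0 -0.0005 0 0" --pt "-0.0025 0 -0.0005 0 0" --pt "-0.003 0 -0.0005 0 0" --pt "-0.0035 0 -0.0005 0 0" --pt "-0.004 0 -0.0005 0 0"

```text
clock: 17.45
tcp_pos: [0.4321, -0.1754, 0.2118]
orientation: [0.403, -3.113, -0.001]
contact_force: [-6.5, -3.1, 1.0]
grip_width: -0.0002
gripper_force: 3.1
```

```bash
python3 -c "
from h import *
st()"
```

```text
t 17.45 gx -0.1133 gy -0.0013 Falong -7.02 F [-6.45 -3.06  1.03] -0.00017253881124229477
```

carry_out --pt "-0.0005 0 0 0 0" --pt "-0.001 0 0 0 0" --pt "-0.0015 0 0 0 0" --pt "-0.002 0 0 0 0" --pt "-0.0025 0 0 0 0" --pt "-0.003 0 0 0 0" --pt "-0.0035 0 0 0 0" --pt "-0.004 0 0 0 0"

```text
clock: 18.25
tcp_pos: [0.436, -0.1744, 0.2118]
orientation: [0.403, -3.113, -0.001]
contact_force: [-5.4, -2.9, 0.2]
grip_width: 0.0
gripper_force: 3.1
```

```bash
python3 -c "
from h import *
st()"
```

```text
t 18.25 gx -0.1093 gy -0.0013 Falong -6.0 F [-5.44 -2.92  0.25] 4.4221607963046946e-05
```

carry_out --pt "-0.0003 0 0 0 0" --pt "-0.0006 0 0 0 0" --pt "-0.0009 0 0 0 0" --pt "-0.0012 0 0 0 0" --pt "-0.0015 0 0 0 0" --pt "-0.0018 0 0 0 0" --pt "-0.0021 0 0 0 0" --pt "-0.0024 0 0 0 0"

```text
clock: 19.05
tcp_pos: [0.4384, -0.1738, 0.2118]
orientation: [0.403, -3.113, -0.001]
contact_force: [-5.7, -2.6, 1.5]
grip_width: -0.0001
gripper_force: 3.0
```

carry_out --pt "-0.0003 0 0 0 0" --pt "-0.0006 0 0 0 0" --pt "-0.0009 0 0 0 0" --pt "-0.0012 0 0 0 0" --pt "-0.0015 0 0 0 0" --pt "-0.0018 0 0 0 0" --pt "-0.0021 0 0 0 0" --pt "-0.0024 0 0 0 0"

```text
clock: 19.85
tcp_pos: [0.4407, -0.1732, 0.2118]
orientation: [0.403, -3.113, -0.001]
contact_force: [-5.9, -2.9, 0.6]
grip_width: -0.0
gripper_force: 3.0
```

```bash
python3 -c "
from h import *
st()"
```

```text
t 19.85 gx -0.1045 gy -0.0013 Falong -6.45 F [-5.89 -2.94  0.65] -1.1479559468336486e-05
```

Nose at about 55 mm with drag about 6.3 N. I continue slowly.

carry_out --pt "-0.0002 0 0 0 0" --pt "-0.0004 0 0 0 0" --pt "-0.0006 0 0 0 0" --pt "-0.0008 0 0 0 0" --pt "-0.001 0 0 0 0" --pt "-0.0012 0 0 0 0" --pt "-0.0014 0 0 0 0" --pt "-0.0016 0 0 0 0"

```text
clock: 20.65
tcp_pos: [0.4421, -0.1729, 0.2118]
orientation: [0.403, -3.113, -0.001]
contact_force: [-6.4, -2.7, 1.8]
grip_width: -0.0001
gripper_force: 3.5
```

```bash
python3 -c "
from h import *
st()"
```

```text
t 20.65 gx -0.1031 gy -0.0013 Falong -6.85 F [-6.38 -2.68  1.78] -0.00011073622728498252
```

carry_out --pt "-0.0002 0 0 0 0" --pt "-0.0004 0 0 0 0" --pt "-0.0006 0 0 0 0" --pt "-0.0008 0 0 0 0" --pt "-0.001 0 0 0 0" --pt "-0.0012 0 0 0 0" --pt "-0.0014 0 0 0 0" --pt "-0.0016 0 0 0 0"

```text
clock: 21.45
tcp_pos: [0.4425, -0.1729, 0.2116]
orientation: [0.401, -3.11, -0.001]
contact_force: [-9.5, -4.5, 3.9]
grip_width: -0.0
gripper_force: 5.3
```

```bash
python3 -c "
from h import *
st()"
```

```text
t 21.45 gx -0.1027 gy -0.0014 Falong -10.34 F [-9.48 -4.5   3.93] -2.051710475453375e-05
```

The stop is felt (motion halted, force rising). I press a little more, easing the downward bearing, and hold.

carry_out --pt "-0.0002 0 -0.0002 0 0" --pt "-0.0004 0 -0.0004 0 0" --pt "-0.0006 0 -0.0006 0 0" --pt "-0.0008 0 -0.0008 0 0" --pt "-0.001 0 -0.0008 0 0" --pt "-0.001 0 -0.0008 0 0" --pt "-0.001 0 -0.0008 0 0" --pt "-0.001 0 -0.0008 0 0"

```text
clock: 22.25
tcp_pos: [0.4428, -0.1727, 0.2119]
orientation: [0.4, -3.109, -0.002]
contact_force: [-9.9, -4.1, -0.3]
grip_width: 0.0
gripper_force: 5.6
```

```bash
python3 -c "
from h import *
st()"
```

```text
t 22.25 gx -0.1023 gy -0.0013 Falong -10.64 F [-9.93 -4.09 -0.34] 4.162094239145833e-06
```

carry_out --pt "-0.0003 0 0 0 0" --pt "-0.0006 0 0 0 0" --pt "-0.0009 0 0 0 0" --pt "-0.0012 0 0 0 0" --pt "-0.0012 0 0 0 0" --pt "-0.0012 0 0 0 0" --pt "-0.0012 0 0 0 0" --pt "-0.0012 0 0 0 0"

```text
clock: 23.05
tcp_pos: [0.4431, -0.1727, 0.2118]
orientation: [0.399, -3.107, -0.002]
contact_force: [-12.8, -6.0, 2.6]
grip_width: -0.0001
gripper_force: 7.0
```

```bash
python3 -c "
from h import *
st()"
```

```text
t 23.05 gx -0.102 gy -0.0014 Falong -13.92 F [-12.81  -5.97   2.62] -9.112719510210286e-05
```

carry_out --pt "-0.0002 0 0 0 0" --pt "-0.0004 0 0 0 0" --pt "-0.0004 0 0 0 0" --pt "-0.0004 0 0 0 0" --pt "-0.0004 0 0 0 0" --pt "-0.0004 0 0 0 0" --pt "-0.0004 0 0 0 0" --pt "-0.0004 0 0 0 0"

```text
clock: 23.85
tcp_pos: [0.4433, -0.1727, 0.2118]
orientation: [0.399, -3.107, -0.003]
contact_force: [-14.2, -6.7, 2.8]
grip_width: 0.0001
gripper_force: 7.5
```

Run:
```python
from h import *
st()
f=r.grab_frame("top")[...,::-1];g=r.grab_frame("side")[...,::-1]
c=lambda im,x,y,w,h,k:cv2.resize(im[y:y+h,x:x+w],None,fx=k,fy=k,interpolation=cv2.INTER_CUBIC)
cv2.imwrite("pics/j.png",np.hstack([c(f,405,140,50,75,8),c(g,330,240,50,75,8)]))
```

```text
t 23.85 gx -0.1019 gy -0.0015 Falong -15.42 F [-14.15  -6.73   2.77] 8.216379613265082e-05
```

View pics/j.png

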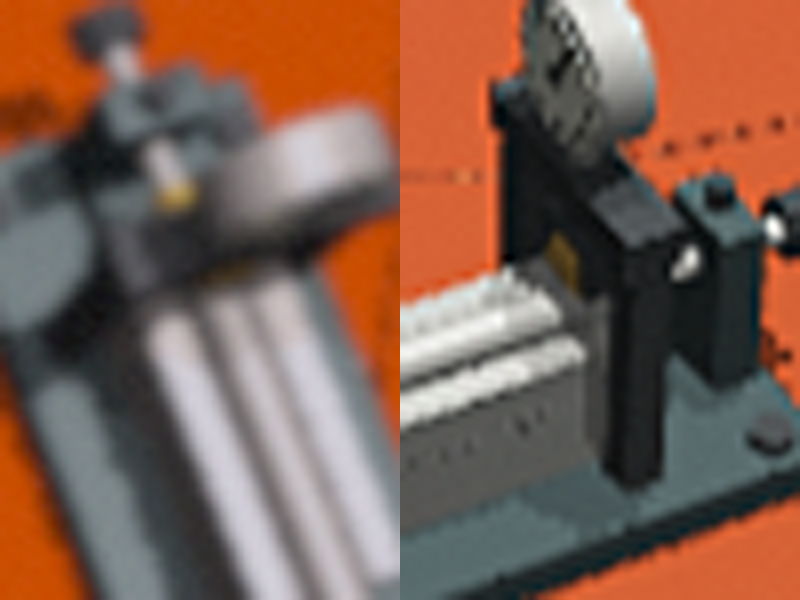

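The shaft lies in the V, passes under the roller and into the bridge, and reaches the stop tip (consistent with nose at about 58 mm). I back straight off.

carry_out --pt "0.001 0 0 0 0" --pt "0.002 0 0 0 0" --pt "0.004 0 0 0 0" --pt "0.007 0 0 0 0" --pt "0.012 0 0 0 0" --pt "0.02 0 0 0 0" --pt "0.028 0 0 0 0" --pt "0.03 0 0 0 0"

```text
clock: 24.75
tcp_pos: [0.4173, -0.1793, 0.213]
orientation: [0.403, -3.115, -0.0]
contact_force: [-0.3, 0.4, -1.0]
grip_width: 0.0003
gripper_force: 0.0
```

Run:
```python
from h import *
st()
f=r.grab_frame("top").astype(int);g=r.grab_frame("side")
# rear end of shaft: profile along the seated axis in side view
G=[.5414,-.1453,.258,0]; xs=np.arange(-.11,-.07,.001)
for dz in(.0549,):
    P=proj("side",place(G,[[x,-.001,dz] for x in xs])).astype(np.float32)
    v=cv2.remap(g.astype(np.float32),P[:,:1].T.copy(),P[:,1:].T.copy(),cv2.INTER_LINEAR)[0]
    print([(round(x*1000),int(a[2])) for x,a in zip(xs,v)])
for x in(-.045,-.01,.02):
    ys=np.arange(-.026,.0261,.002); P=proj("top",place(G,[[x,y,.055] for y in ys])).astype(np.float32)
    print(cv2.remap(f.sum(2).astype(np.float32)/3,P[:,:1].T.copy(),P[:,1:].T.copy(),cv2.INTER_CUBIC)[0].round().astype(int).tolist())
c=lambda im,x,y,w,h,k:cv2.resize(im[y:y+h,x:x+w],None,fx=k,fy=k,interpolation=cv2.INTER_CUBIC)
cv2.imwrite("pics/k.png",c(g[...,::-1],280,235,100,75,8))
```

```text
t 24.75 gx -0.1287 gy -0.0012 Falong -0.14 F [-0.26  0.42 -1.01] 0.00029022162761905694
[(-110, 34), (-109, 32), (-108, 28), (-107, 24), (-106, 29), (-105, 36), (-104, 41), (-103, 47), (-102, 49), (-101, 52), (-100, 55), (-99, 55), (-98, 53), (-97, 47), (-96, 42), (-95, 60), (-94, 82), (-93, 116), (-92, 161), (-91, 188), (-90, 201), (-89, 212), (-88, 215), (-87, 213), (-86, 172), (-85, 131), (-84, 142), (-83, 170), (-82, 193), (-81, 203), (-80, 207), (-79, 205), (-78, 203), (-77, 203), (-76, 203), (-75, 203), (-74, 202), (-73, 201), (-72, 201), (-71, 202)]
[98, 112, 145, 180, 201, 208, 200, 179, 161, 162, 180, 195, 192, 170, 137, 114, 124, 162, 193, 207, 207, 196, 168, 120, 71, 49, 45]
[123, 135, 161, 188, 204, 210, 204, 188, 167, 163, 178, 195, 193, 169, 136, 115, 124, 163, 191, 206, 209, 198, 166, 113, 67, 47, 48]
[107, 117, 140, 170, 188, 192, 189, 173, 151, 144, 155, 172, 171, 151, 122, 99, 105, 142, 176, 196, 201, 198, 174, 127, 78, 50, 43]
```

View pics/k.png

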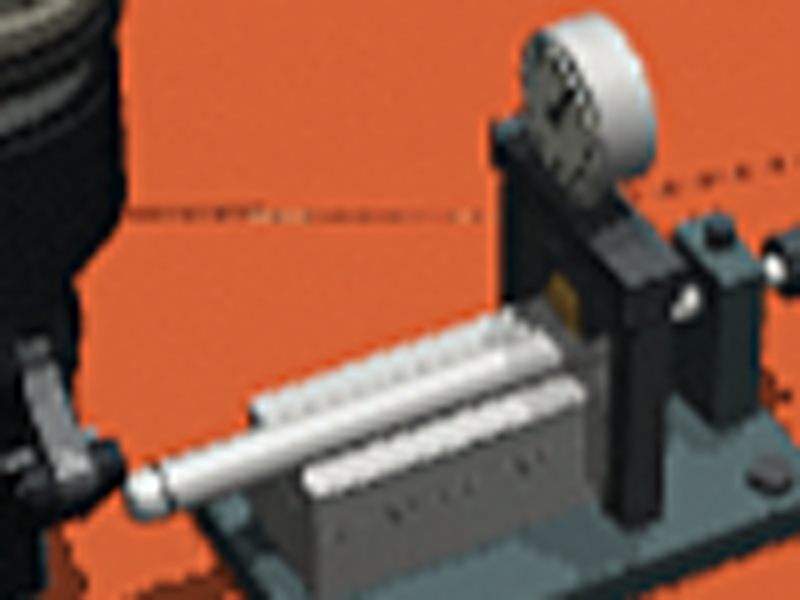

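The shaft lies straight in the V. Its rear end is at about -93 mm, so it sticks out 43 mm (36–46 expected) and the nose matches the stop seen at about 57 mm. The tool is clear, so I hand in.

```bash
python3 -c "
from bench import r
print(r.hand_in())"
```

```text
the job is handed in; nothing more can be done
None
```

The plain shaft is in the V-block under the roller; it was pressed on the brass stop at an estimated 7–9 N (15 N total push less drag) and released. The job is handed in at about 25 s, and no verdict came back.

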